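Set a bottle's screw cap for the steriliser

TASK

Get the loose square bottle ready for the steriliser: keeping it upright, stand it down in the empty pocket of the steel carrier, then screw its cap clockwise until it stops fully home, and back it off a quarter turn so that it can vent. Finish still gripping the cap at that setting, holding it still for the indicator tape to be stuck on, with the bottle down in its pocket. Leave the other things on the bench where they are.

Things in the scene. Friction and masses are not known exactly. Their poses are not given: they have to be found in the camera images.
- bottle: The loose square bottle, amber glass, 56 x 56 mm, 0.17 to 0.32 kg. Origin: centre of its underside; z up, x and y square to its flat sides. Flat sides up to 70 mm, then a shoulder to the neck at 81 mm, then the cap. Grip it across the flat sides or by the cap. White label on its -x side. Stands on the bench, turned up to 30 degrees.
- cap: That bottle's ribbed blue screw cap, round, 44 mm across, 22 mm high. Origin: centre of its underside, z up. Fully home its underside is 84 mm, its top 106 mm above the bottle's underside; it rises 4 mm per turn unscrewed. It starts already on its thread. Thread friction about 0.06 N m. The pocket keeps the bottle from turning with it.
- cap_turn (a joint): How far the cap is unscrewed, rad: 0 when fully home against a hard stop, growing counter-clockwise seen from above (right-hand thread). Starts between 2.0 and 3.2; a quarter turn is 1.571. Stays where it is left.
- pocket (a point): Centre of the floor of the carrier's empty pocket, 3 mm above the bench; z up, x and y along its sides. A square steel sleeve 62 x 62 mm inside; walls 21 mm above this floor, flared lips to 28 mm. The carrier (86 x 220 mm, turned up to 29 degrees) does not move; its other equal pocket, 110 mm away towards the point's -y, holds the done bottle.
- done_bottle: A like square bottle with its cap on, 107 mm high, standing in the carrier's other pocket; to be left alone. Origin at the centre of its underside.
- round_bottle: A round amber bottle with a like cap, 58 mm across, 110 mm high, standing on the bench; to be left alone. Origin at the centre of its underside.
- dropper_a: Small clear dropper bottle, 26 mm across, 68 mm high; to be left alone. Origin at the centre of its underside.
- dropper_b: Small amber dropper bottle, 26 mm across, 68 mm high; to be left alone. Origin at the centre of its underside.
- tape_roll: Roll of paper indicator tape lying flat, 90 mm across, 19 mm high; to be left alone. Origin at the centre of its underside.
- pen: Black marker pen lying on the bench, 130 mm long, 13 mm thick; to be left alone. Origin under its middle.
- steel_dish: Open steel dish, 100 x 160 mm, 28 mm high; to be left alone. Origin at the centre of its underside.
There are look-alikes about, which are no part of the job. What is shaped like the bottle but red is not meant.

How it is judged (in metres and radians):
On the way, in this order (a step that is already met when the one before it is completed fails the run):
1. the bottle stands upright, down in the empty pocket, with its cap not yet screwed home (x of bottle in the frame of pocket between -0.008 and 0.008 m and y of bottle in the frame of pocket between -0.008 and 0.008 m and z of bottle in the frame of pocket below 0.005 m and angle between bottle's own z axis and vertical below 0.08 rad), for 0.2 s.
2. the cap is screwed fully home with the bottle in the pocket (all of step 1 and value of joint cap_turn below 0.12 rad), for 0.2 s.
At the end, for the whole second after the job is handed in: Still gripping the cap (over 2 N), which rests 1.22 to 1.92 rad (70 to 110 degrees) off its stop, having been home (within 0.12 rad); the bottle is upright (within 0.08 rad) and down in the pocket (within 8 mm of its centre each way, 5 mm of its floor) (all of step 1 and value of joint cap_turn between 1.22 and 1.92 rad and velocity of joint cap_turn between -0.15 and 0.15 rad/s and contact force between the fingers and cap above 2 N and linear speed of bottle below 0.02 m/s); the arm keeps its last pose, push and grip.
It fails at once if the bottle is tipped over 30 degrees (angle between bottle's own z axis and vertical above 0.52 rad).
It fails at once if another thing on the bench is moved (2 cm for the bottles, 3 cm for the roll, pen and dish) (distance of any of done_bottle, round_bottle, dropper_a, dropper_b from where it was at the start of the episode above 0.02 m or distance of any of tape_roll, pen, steel_dish from where it was at the start of the episode above 0.03 m).
It also fails if it takes over 54 s, if anything falls off the work surface, if the arm or the gripper's body presses on something with over 40 N, if the wrist force passes 120 N, or if a joint passes its speed limit or range.

ROBOT

A 6-joint arm with a two-finger parallel gripper is mounted at the origin on the work surface. World frame = base frame: x ahead of the robot, y to its left, z up, the work surface at z = 0. Lengths are in mm, angles in rad, forces in N, time in s.
With the tool pointing down it reaches from about 350 to 775 mm from the base axis. Payload 7.3 kg.
Tool frame: the origin (TCP) lies at the very end of the fingers, on their centre line; the grasp point (between the pads) lies 19 mm behind it; z points along the fingers, y is the line along which they close (so a half turn about z gives the same grasp; the last joint's range is limited). The gripper opens to 92 mm and grips with 3 to 60 N. Pads are 19 mm wide; open, the fingers measure 130 mm over their backs; the gripper's body (75 mm by 190 mm) begins 47 mm behind the grasp point.
Start: joints at [1.025, 0.342, 1.524, -0, 1.275, -0.146], TCP at [204.337, 483.626, 197.541] pointing down, gripper open.
Joint ranges: [-2.53, 2.53], [-0.77, 2.02], [0.04, 2.7], [-1, 4.14], [0.28, 2.66], [-3.11, 3.11]. Speed limits (rad/s): [2.57, 2.57, 3.14, 3.14, 3.14, 3.14].

INTERFACE

Orientations are given as [roll, pitch, yaw] about the fixed x, y, z axes, in that order (R = Rz(yaw) Ry(pitch) Rx(roll)).
In Python, from plant import get_obs, vision, workorder gives the robot as it stands.
- The arm moves only by the shell command python3 -m pendant 'ROWS' [OPENING]. ROWS is a JSON object of lists of equal length, an entry for each row: "dp": the shift along the tool's x, y, z in m, a list of three; "rotation": the turn, a rotation vector about the tool's x, y, z in rad, a list of three. A call has 1 to 8 rows; each row is the pose to reach, as a shift and turn from the pose commanded when the call began, along the tool's axes at that moment; what a row does not reach only later rows make up. A row lasts 1/8 s, in which the tool goes at most 62.5 mm and 10.7 degrees, less where a joint would pass 70% of its speed; a pose out of reach is approached as far as the arm can. A call with a gripper value outside its range is refused whole. OPENING is the finger opening in m, from 0 to 0.0918, set as the call begins (- or left out, the last holds). The fingers move at their own pace and stop on an object; the grip force is fixed at half the most. Time passes only in rows, so rows that repeat a pose let the fingers close. It gives the time, the measured TCP pose, the force, the opening and the grip force at its end, in the units of the state.
- get_obs(): the state, without advancing time (a new reading comes with each control period).
- vision.capture(name): name is "scene" or "side" or "wrist"; returns a dict with "pixels" (400x640x3 uint8, red, green, blue), "vfov" (degrees; the focal length in pixels is half the picture's height over the tangent of half this angle, whatever the lens; pixels are square), "cx", "cy" (the principal point, pixels), "pose" (4x4, takes a point from camera to world coordinates); the wrist camera has in their place "T_tool_cam" (4x4, takes a point from camera to tool coordinates, whose origin is the TCP and whose axes are the flange's). Camera axes: x right, y up, looking along -z (the intrinsics and any distortion apply to the point x, -y, -z); pixel columns grow to the right and rows downward; lengths in mm; the calibration is good to about 2 mm. The wrist camera is an equidistant fisheye: a pixel r from the principal point sees the ray r / f radians off the axis. A picture is of the moment at which its call begins: read the wrist's pose just before it. There is no depth.
- workorder.close_job(): hands the job in; it is judged then, once.
The state is a dict: "time": time; "joint_positions": joint angles; "dq": joint speeds; "tau": joint torques, N m; "tool_pos": TCP position; "tcp_rot": TCP orientation; "contact_force": force on the tool from outside, world axes, zero at the start; "moment": the same for the moment, N m; "grip_width": finger opening in mm; "finger_force": force on a finger pad.
Only numpy, scipy, OpenCV 4.12 (cv2) and the standard library are available. Lean on these libraries where they do the work, as an engineer would, in place of code of your own. Each camera call takes 0.05 s, during which the arm holds its last target. There are 200 camera calls.

## Working session

There is one attempt and no reset: what is moved stays moved. The work goes in short steps, Python scripts to look and compute and a shell command to move; the robot and the scene stay as the last step left them, time stands still between calls to the robot, and variables do not carry over. Pictures are saved under pics/ and viewed, at most 10 in all, crops included, and the job is handed in when it is done.

```bash
mkdir -p pics; cat > h.py <<'E'
import numpy as np,cv2
from plant import get_obs,vision,workorder
def snap(n,f):
    o=get_obs();c=vision.capture(n);cv2.imwrite('pics/'+f,c['pixels'][:,:,::-1]);np.save('pics/'+f+'.npy',{**c,'obs':o},allow_pickle=True);return c,o
E
python3 - <<'E'
from h import *
for n in ['scene','side','wrist']:
    c,o=snap(n,n+'0.png');print({k:np.round(v,3).tolist() for k,v in c.items() if k!='pixels'})
print(o)
E
```

```text
{'vfov': 43.32, 'cx': 319.381, 'cy': 201.429, 'pose': [[0.167, -0.628, 0.76, 1462.778], [0.986, 0.095, -0.138, -247.398], [0.014, 0.773, 0.635, 917.555], [0.0, 0.0, 0.0, 1.0]]}
{'vfov': 54.283, 'cx': 316.325, 'cy': 199.923, 'pose': [[0.999, 0.043, -0.019, 464.453], [-0.041, 0.597, -0.801, -826.648], [-0.023, 0.801, 0.598, 656.617], [0.0, 0.0, 0.0, 1.0]]}
{'vfov': 65.706, 'cx': 313.555, 'cy': 198.253, 'T_tool_cam': [[0.0, 0.956, 0.292, 79.59], [1.0, -0.001, 0.001, -0.498], [0.001, 0.292, -0.956, -187.051], [0.0, 0.0, 0.0, 1.0]]}
{'time': 0.1, 'joint_positions': array([ 1.02497351e+00,  3.42586197e-01,  1.52488471e+00,  6.42814418e-06,
        1.27541453e+00, -1.46020990e-01]), 'dq': array([ 0.00061795, -0.00335618,  0.0003235 , -0.0012946 ,  0.00153972,
       -0.00022226]), 'tau': array([ 2.25886135e-03, -4.32002807e+01, -2.44694316e+01,  7.20862881e-02,
        5.26738772e-02, -2.38934189e-05]), 'tool_pos': array([204.13284484, 483.26751247, 196.9620247 ]), 'tcp_rot': array([-3.14031451e+00, -1.94186617e-04,  2.74178883e+00]), 'contact_force': array([ 0.07587916, -0.13100128, -1.237896  ]), 'moment': array([-0.00217244, -0.06298077,  0.036581  ]), 'finger_force': 0.0, 'grip_width': 91.99681276442078}
```

View pics/scene0.png

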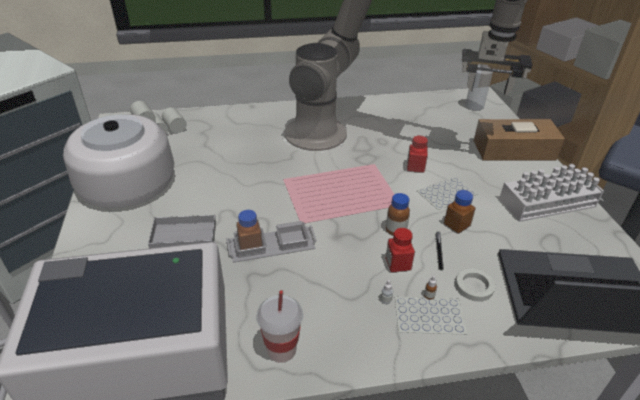

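View pics/side0.png

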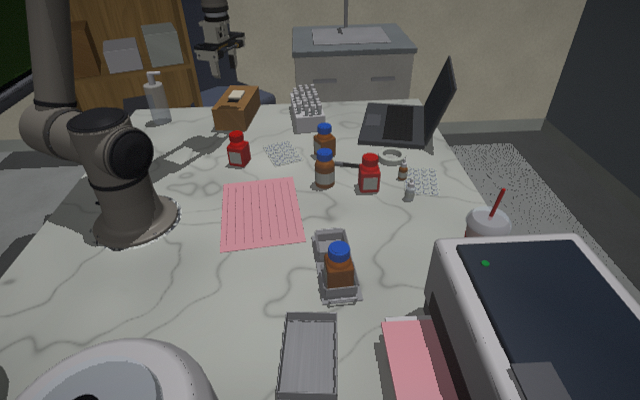

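The scene shows these candidates: amber and blue at (460,211) square, (399,214) round with a white label, and (248,230) already in the carrier. The red look-alikes are at (401,250) and (418,155). I choose (460,211). The empty pocket is at (293,235). In the side view the bottle is at (324,140), behind the round one at (324,168), and the empty pocket is at (331,243).

```bash
cat >> h.py <<'E'
def ray(c,u,v):
    f=200/np.tan(np.radians(c['vfov']/2));d=np.array([(u-c['cx'])/f,-(v-c['cy'])/f,-1.]);P=c['pose'];return P[:3,3],P[:3,:3]@d
def atz(c,u,v,z):
    o,d=ray(c,u,v);return o+d*(z-o[2])/d[2]
def proj(c,p):
    f=200/np.tan(np.radians(c['vfov']/2));P=c['pose'];q=(np.asarray(p,float)-P[:3,3])@P[:3,:3];return np.stack([c['cx']+f*q[...,0]/-q[...,2],c['cy']-f*q[...,1]/-q[...,2]],-1)
def load(f): return np.load('pics/'+f+'.npy',allow_pickle=True).item()
E
python3 - <<'E'
from h import *
s=load('scene0.png');d=load('side0.png')
print('cap',atz(s,464,195,107),atz(d,324,129,107));print('pocket',atz(s,293,231,31));
print('done cap',atz(s,248,216,110)); print('round',atz(s,400,200,110)); print('red',atz(s,402,236,107))
def cr(c,x0,x1,y0,y1): return cv2.resize(c['pixels'][y0:y1,x0:x1,::-1],(400,300),interpolation=cv2.INTER_CUBIC)
a=np.hstack([cr(s,430,494,182,230),cr(s,220,324,202,280)]);b=np.hstack([cr(d,296,360,116,164),cr(d,290,374,224,287)])
cv2.imwrite('pics/crop1.png',np.vstack([a,b]))
E
```

```text
cap [522.32263178 304.10515366 107.        ] [520.84223382 276.42308286 107.        ]
pocket [ 509.36894129 -142.13512787   31.        ]
done cap [ 524.46389799 -252.80266136  110.        ]
round [520.64897565 132.07007907 110.        ]
red [647.11046838  99.39316926 107.        ]
```

View pics/crop1.png

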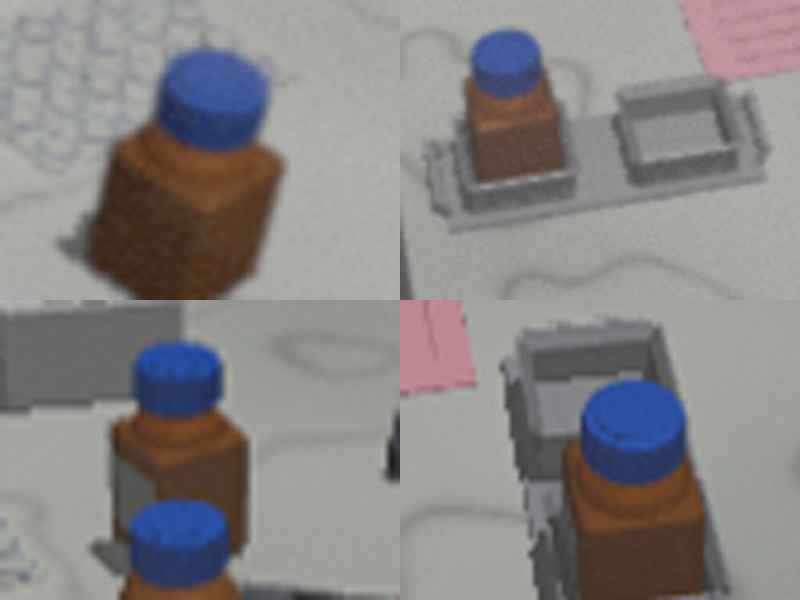

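```bash
python3 -m pendant '{"dp":[[-0.045,-0.006,0],[-0.09,-0.013,0],[-0.135,-0.019,0],[-0.18,-0.026,0],[-0.225,-0.032,0],[-0.27,-0.039,0],[-0.32,-0.045,0],[-0.365,-0.052,0]],"rotation":[[0,0,0],[0,0,0],[0,0,0],[0,0,0],[0,0,0],[0,0,0],[0,0,0],[0,0,0]]}'
python3 -m pendant '{"dp":[[0,0,0],[0,0,0]],"rotation":[[0,0,0],[0,0,0]]}'
python3 - <<'E'
from h import *
c,o=snap('wrist','w1.png');print(o['tool_pos'],o['tcp_rot'],o['joint_positions'])
E
```

```text
time: 1.15
tool_pos: [521.6, 292.6, 197.2]
tcp_rot: [-3.141, -0.0, 2.742]
contact_force: [0.1, -0.5, -0.7]
grip_width: 92.0
finger_force: 0.0
time: 1.4
tool_pos: [519.6, 293.8, 197.1]
tcp_rot: [-3.141, -0.001, 2.742]
contact_force: [0.3, -1.3, 0.7]
grip_width: 91.9
finger_force: 0.0
[519.64056537 293.79868268 197.09300516] [-3.14111754e+00 -1.23626058e-03  2.74151975e+00] [ 3.85927792e-01  4.76485126e-01  1.31465196e+00  5.52148107e-04
  1.35166540e+00 -7.84916275e-01]
```

View pics/w1.png

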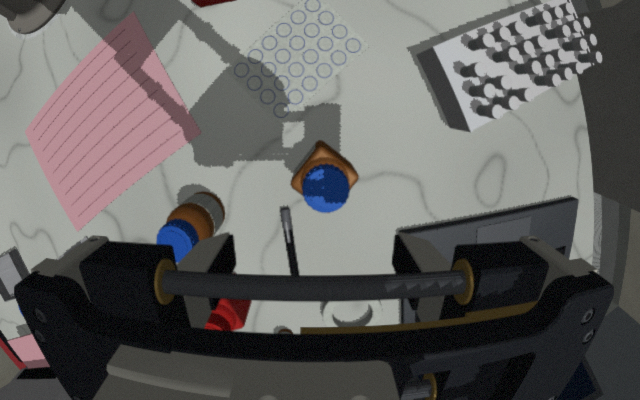

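Wrist view: the chosen square bottle's cap is at (326,190). Its shoulder corners are at (292,182), (320,143) and (357,178), with no obstruction close to it.

```bash
cat >> h.py <<'E'
from scipy.spatial.transform import Rotation as Ro
from scipy.optimize import least_squares
def wpose(c):
    o=c['obs'];T=np.eye(4);T[:3,:3]=Ro.from_euler('xyz',o['tcp_rot']).as_matrix();T[:3,3]=o['tool_pos'];return T@c['T_tool_cam']
def wproj(c,p):
    P=wpose(c);f=200/np.tan(np.radians(c['vfov']/2));q=(np.asarray(p,float)-P[:3,3])@P[:3,:3];q=q*[1,-1,-1]
    r=np.hypot(q[...,0],q[...,1]);s=f*np.arctan2(r,q[...,2])/r;return np.stack([c['cx']+s*q[...,0],c['cy']+s*q[...,1]],-1)
def watz(c,u,v,z):
    P=wpose(c);f=200/np.tan(np.radians(c['vfov']/2));a,b=u-c['cx'],v-c['cy'];r=np.hypot(a,b);t=r/f
    d=P[:3,:3]@np.array([np.sin(t)*a/r,-np.sin(t)*b/r,-np.cos(t)]);return P[:3,3]+d*(z-P[2,3])/d[2]
def blue(c,u,v):
    p=c['pixels'].astype(int);m=((p[...,2]>p[...,0]+40)&(p[...,2]>p[...,1]+25)).astype(np.uint8)
    n,l,st,ce=cv2.connectedComponentsWithStats(m);k=l[int(v),int(u)];x,y,w,h,_=st[k];return np.array([x-.5,x+w-.5,y-.5,y+h-.5])
def capbox(pf,c,x,y,z0=85.3,R=22):
    a=np.linspace(0,2*np.pi,90);P=np.concatenate([np.stack([x+R*np.cos(a),y+R*np.sin(a),0*a+z],-1) for z in(z0,z0+22)]);q=pf(c,P);return np.array([q[:,0].min(),q[:,0].max(),q[:,1].min(),q[:,1].max()])
E
python3 - <<'E'
from h import *
s=load('scene0.png');d=load('side0.png');w=load('w1.png')
for pf,c,u,v in((proj,s,464,198),(proj,d,324,128),(wproj,w,326,190)):
    b=blue(c,u,v);r=least_squares(lambda p:capbox(pf,c,*p)-b,[520,293]);print(b,r.x,r.fun.round(1))
P=[watz(w,u,v,70)[:2] for u,v in((292,182),(320,143),(357,178))];print(P)
for a,b in((0,1),(1,2)): e=P[b]-P[a];print(np.linalg.norm(e),np.degrees(np.arctan2(e[1],e[0]))%90)
E
```

```text
[455.5 472.5 189.5 205.5] [519.4116506  307.28577369] [-0.9  0.9 -0.6  0.5]
[316.5 330.5 121.5 133.5] [521.07839162 309.02158609] [ 0.1 -0.1 -0.2  0.2]
[302.5 348.5 164.5 212.5] [521.89818847 303.98696303] [-0.6  0.6 -1.   1. ]
[array([509.16115709, 272.69033131]), array([482.78882968, 315.44175656]), array([531.57839337, 337.13461625])]
50.231305115658785 31.66943900748454
53.394772091654474 23.97093090004527
```

```bash
python3 - <<'E'
from h import *
s=load('scene0.png')
P=np.array([atz(s,u,v,31)[:2] for u,v in((275.9,225.4),(303.2,221.5),(307.9,241),(280.3,246.2))]);print(P,P.mean(0))
for i in range(4): e=P[(i+1)%4]-P[i];print(np.linalg.norm(e),np.degrees(np.arctan2(e[1],e[0]))%90)
b=blue(s,248,216);r=least_squares(lambda p:capbox(proj,s,*p,z0=88),[524,-252]);r=least_squares(lambda p:capbox(proj,s,*p,z0=88)-b,[524,-252]);print(r.x,r.fun)
E
```

```text
[[ 481.19653662 -183.58226919]
 [ 476.83840173 -110.81231837]
 [ 552.00096501 -109.63939655]
 [ 559.94493502 -180.57771185]] [ 517.49520959 -146.15292399]
72.9003366375618 3.427305314189013
75.17171452225783 0.8940357146422554
71.38172901742956 6.389600873136288
78.8056953164069 2.1849967504003303
[ 516.47043054 -255.41880832] [-0.85323865  0.8672032  -1.32408547  1.21171737]
```

```bash
python3 -m pendant '{"dp":[[0.0035,0.0115,0],[0.0035,0.0115,0],[0.0035,0.0115,0],[0.0035,0.0115,0],[0.0035,0.0115,0],[0.0035,0.0115,0],[0.0035,0.0115,0.01],[0.0035,0.0115,0.02]],"rotation":[[0,0,-0.175],[0,0,-0.35],[0,0,-0.525],[0,0,-0.7],[0,0,-0.875],[0,0,-1.05],[0,0,-1.225],[0,0,-1.4]]}'
python3 -m pendant '{"dp":[[0,0,0],[0,0,0]],"rotation":[[0,0,0],[0,0,0]]}'
python3 - <<'E'
from h import *
c,o=snap('wrist','w2.png');print(o['tool_pos'],o['tcp_rot'],o['joint_positions'])
w=load('w2.png')
q=wproj(w,[521,305.5,107]);print(q)
b=blue(w,*q);r=least_squares(lambda p:capbox(wproj,w,*p)-b,[520,293]);print(b,r.x,r.fun.round(1))
E
```

```text
time: 2.45
tool_pos: [520.3, 306.8, 177.7]
tcp_rot: [-3.142, 0.0, -2.133]
contact_force: [0.4, 0.2, -0.5]
grip_width: 91.5
finger_force: 0.0
time: 2.7
tool_pos: [521.1, 306.3, 178.1]
tcp_rot: [-3.141, 0.001, -2.144]
contact_force: [-0.3, -0.7, -0.4]
grip_width: 91.7
finger_force: 0.0
[521.13877182 306.30281232 178.12960173] [-3.14133594e+00  6.65552893e-04 -2.14367881e+00] [ 4.04549523e-01  5.02772345e-01  1.32386374e+00  1.64701073e-04
  1.31426124e+00 -2.16420230e+00]
[312.98763288 198.71664943]
[286.5 336.5 169.5 220.5] [521.76649483 304.27012407] [-0.2  0.2 -1.2  1.2]
```

```bash
python3 -m pendant '{"dp":[[0,0,0.03],[0,0,0.06],[0,0,0.08],[0,0,0.092],[0,0,0.092]],"rotation":[[0,0,0],[0,0,0],[0,0,0],[0,0,0],[0,0,0]]}'
python3 -m pendant '{"dp":[[0,0,0],[0,0,0],[0,0,0],[0,0,0],[0,0,0],[0,0,0]],"rotation":[[0,0,0],[0,0,0],[0,0,0],[0,0,0],[0,0,0],[0,0,0]]}' 0.03
```

```text
time: 3.38
tool_pos: [521.3, 305.6, 85.2]
tcp_rot: [3.141, -0.001, -2.142]
contact_force: [-0.0, 0.4, -0.4]
grip_width: 91.6
finger_force: 0.0
time: 4.12
tool_pos: [521.6, 305.6, 85.5]
tcp_rot: [3.142, 0.0, -2.141]
contact_force: [0.6, 0.2, 0.3]
grip_width: 36.1
finger_force: 0.0
```

```bash
python3 -m pendant '{"dp":[[0,0,0],[0,0,0]],"rotation":[[0,0,0],[0,0,0]]}'
python3 - <<'E'
from h import *
c,o=snap('wrist','w3.png');s,_=snap('scene','s3.png');d,_=snap('side','d3.png')
cv2.imwrite('pics/m3.png',np.hstack([cv2.resize(s['pixels'][150:250,400:500,::-1],(400,400),interpolation=2),cv2.resize(c['pixels'][130:280,240:390,::-1],(400,400),interpolation=2)]))
E
```

```text
time: 4.38
tool_pos: [521.6, 305.6, 85.5]
tcp_rot: [3.142, 0.0, -2.141]
contact_force: [-0.4, -0.0, 1.3]
grip_width: 30.2
finger_force: 0.0
```

View pics/m3.png

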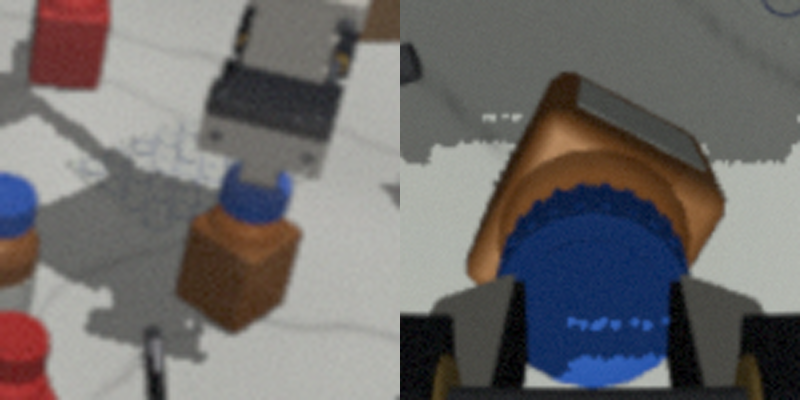

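The fingers meet the cap off-centre: in the wrist crop the cap sits above the pads, and the width of 30 mm is below the cap's 44 mm. I'll measure the cap's position again before moving.

```bash
python3 - <<'E'
from h import *
s=load('s3.png');d=load('d3.png');w=load('w3.png')
for n,s0 in(('scene','scene0.png'),('side','side0.png')):
    a=load(s0)['pixels'].astype(int);b=load({'scene':'s3.png','side':'d3.png'}[n])['pixels'].astype(int)
for nm,pf,c,u,v in(('s',proj,s,464,198),('d',proj,d,324,128)):
    p=c['pixels'].astype(int);m=((p[...,2]>p[...,0]+40)&(p[...,2]>p[...,1]+25));y,x=np.nonzero(m);k=(abs(x-u)<25)&(abs(y-v)<18);print(nm,x[k].min(),x[k].max(),y[k].min(),y[k].max())
p=w['pixels'].astype(int);m=((p[...,2]>p[...,0]+40)&(p[...,2]>p[...,1]+25));y,x=np.nonzero(m);k=(abs(x-315)<60)&(abs(y-230)<70);print(x[k].min(),x[k].max(),y[k].min(),y[k].max())
for xy in((521.6,305.6),(512,291),(519,301),(517,297)): print(xy,capbox(wproj,w,*xy).round(1),capbox(proj,s,*xy).round(1),capbox(proj,d,*xy).round(1))
# bottle yaw from label edge: crop(580,78)-(705,170) -> px
A=[(240+a*.375,130+b*.375) for a,b in((580,78),(700,140))];P=[watz(w,*q,68)for q in A];e=P[1]-P[0];print(np.degrees(np.arctan2(e[1],e[0]))%90,P)
print(w['obs']['grip_width'],w['obs']['finger_force'],w['obs']['joint_positions'])
E
```

```text
s 455 472 192 204
d 317 330 122 133
278 347 200 275
(521.6, 305.6) [275.9 350.2 199.4 277.7] [454.3 473.1 189.5 206.6] [316.8 330.7 121.7 134.2]
(512, 291) [274.9 351.8 172.4 252.8] [447.7 466.4 187.7 204.8] [313.9 328.  123.8 136.5]
(519, 301) [275.  350.1 191.4 270.4] [452.2 471.1 189.  206.2] [316.  330.  122.4 134.9]
(517, 297) [273.8 349.6 184.5 264.1] [450.5 469.3 188.7 205.8] [315.4 329.4 122.9 135.5]
36.519758202820796 [array([408.95075968, 322.22030409,  68.        ]), array([381.30257804, 359.55774231,  68.        ])]
30.226136744214692 0.0 [ 4.03290580e-01  5.88123344e-01  1.44593292e+00  7.60047688e-05
  1.10748348e+00 -2.16776814e+00]
```

```bash
python3 - <<'E'
from h import *
w=load('w3.png');s=load('s3.png');d=load('d3.png');o=w['obs'];R=Ro.from_euler('xyz',o['tcp_rot']).as_matrix()
for h in(0,-10,-20,-30,-40): 
    P=[R@np.array([9.5,y,h])+o['tool_pos'] for y in(-15,15)];q=R@np.array([0,15,h])+o['tool_pos'];print(h,wproj(w,P).round(0).tolist(),proj(s,q).round(0),proj(d,q).round(0))
a=cv2.resize(s['pixels'][170:220,435:495,::-1],(400,333),interpolation=2);b=cv2.resize(d['pixels'][100:150,295:355,::-1],(400,333),interpolation=2)
cv2.imwrite('pics/m4.png',np.hstack([a,b]))
E
```

```text
0 [[290.0, 218.0], [336.0, 218.0]] [464. 198.] [320. 130.]
-10 [[289.0, 224.0], [338.0, 224.0]] [465. 195.] [320. 127.]
-20 [[287.0, 230.0], [339.0, 230.0]] [465. 192.] [320. 124.]
-30 [[286.0, 237.0], [340.0, 237.0]] [466. 189.] [320. 121.]
-40 [[284.0, 245.0], [342.0, 245.0]] [467. 186.] [320. 118.]
```

View pics/m4.png

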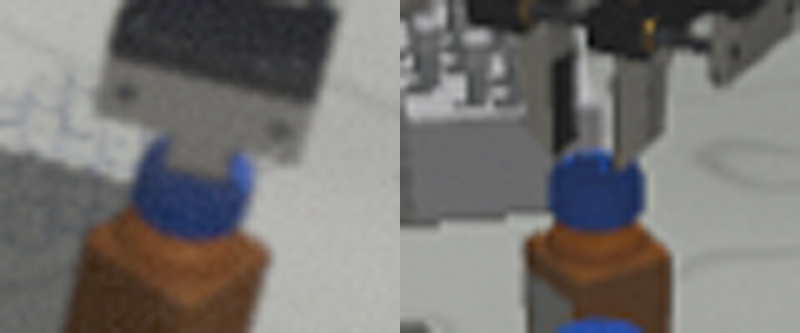

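The view shows the fingertips about 24 mm higher than the stated TCP. They have closed just above the cap and never touched it. I'll open them, go lower and close again, checking with a picture.

```bash
python3 -m pendant '{"dp":[[0,0,0],[0,0,0],[0,0,0],[0,0,0],[0,0,0],[0,0,0.01],[0,0,0.022],[0,0,0.022]],"rotation":[[0,0,0],[0,0,0],[0,0,0],[0,0,0],[0,0,0],[0,0,0],[0,0,0],[0,0,0]]}' 0.085
python3 - <<'E'
from h import *
c,o=snap('wrist','w5.png');s,_=snap('scene','s5.png');d,_=snap('side','d5.png');print(o['grip_width'],o['contact_force'],o['tool_pos'])
f=lambda p,x,y,w,h:cv2.resize(p['pixels'][y:y+h,x:x+w,::-1],(400,300),interpolation=2)
cv2.imwrite('pics/m5.png',np.vstack([np.hstack([f(s,425,165,80,60),f(d,285,95,80,60)]),np.hstack([f(c,180,110,270,200),f(load('w2.png'),180,110,270,200)])]))
E
```

```text
time: 5.52
tool_pos: [520.5, 305.2, 61.8]
tcp_rot: [3.14, -0.003, -2.141]
contact_force: [0.7, 0.4, 0.4]
grip_width: 84.9
finger_force: 0.0
84.88405693941114 [0.68765821 0.40280476 0.41938738] [520.52777128 305.17706995  61.80136699]
```

View pics/m5.png

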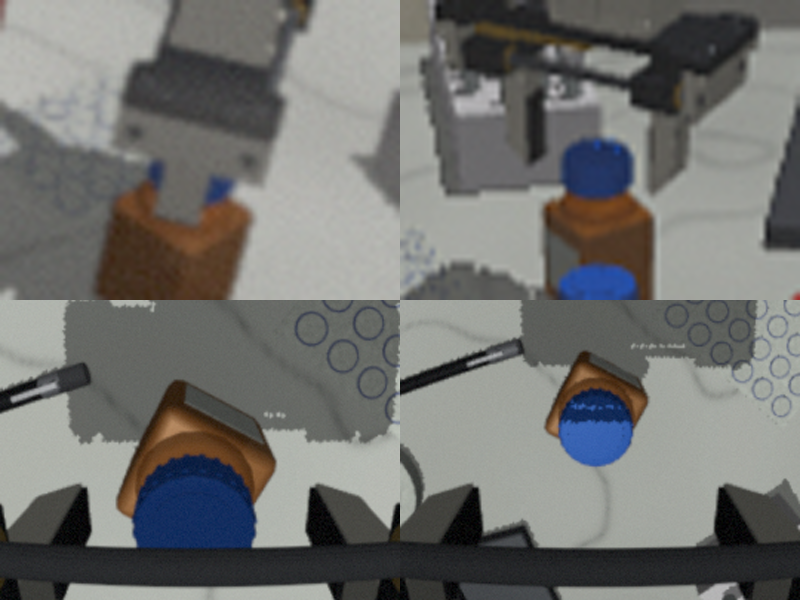

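Pads now straddle the cap; the near tip is at scene pixel (461,209) and side pixel (336,133). I'll compute its height.

```bash
python3 - <<'E'
from h import *
w=load('w5.png');s=load('s5.png');d=load('d5.png');o=w['obs'];R=Ro.from_euler('xyz',o['tcp_rot']).as_matrix()
for h in(0,-10,-20,-30):
    q=[R@np.array([0,y,h])+o['tool_pos'] for y in(-42,-52,42)];print(round(q[0][2]),proj(s,q).round(0).tolist(),proj(d,q).round(0).tolist())
E
```

```text
62 [[458.0, 217.0], [457.0, 220.0], [464.0, 199.0]] [[335.0, 141.0], [338.0, 141.0], [312.0, 135.0]]
72 [[458.0, 214.0], [458.0, 217.0], [464.0, 196.0]] [[335.0, 138.0], [338.0, 138.0], [312.0, 132.0]]
82 [[459.0, 212.0], [458.0, 214.0], [465.0, 193.0]] [[335.0, 135.0], [338.0, 136.0], [312.0, 129.0]]
92 [[460.0, 209.0], [459.0, 211.0], [466.0, 190.0]] [[335.0, 132.0], [338.0, 133.0], [312.0, 127.0]]
```

```bash
python3 -m pendant '{"dp":[[0,0,0.002],[0,0,0.002],[0,0,0.002],[0,0,0.002],[0,0,0.002],[0,0,0.002],[0,0,0.002],[0,0,0.002]],"rotation":[[0,0,0],[0,0,0],[0,0,0],[0,0,0],[0,0,0],[0,0,0],[0,0,0],[0,0,0]]}' 0.03
```

```text
time: 6.68
tool_pos: [521.8, 305.6, 61.7]
tcp_rot: [-3.141, 0.0, -2.141]
contact_force: [0.8, -0.0, -0.1]
grip_width: 43.1
finger_force: 30.0
```

```bash
python3 -m pendant '{"dp":[[0,0,-0.01],[0,0,-0.035],[0,0,-0.065],[0,0,-0.1],[0,0,-0.13],[0,0,-0.15],[0,0,-0.15]],"rotation":[[0,0,0],[0,0,0],[0,0,0],[0,0,0],[0,0,0],[0,0,0],[0,0,0]]}'
python3 -m pendant '{"dp":[[0.015,-0.009,0],[0.045,-0.028,0],[0.09,-0.057,0],[0.14,-0.089,0],[0.19,-0.121,0],[0.24,-0.152,0],[0.275,-0.175,0],[0.291,-0.185,0]],"rotation":[[0,0,0],[0,0,0],[0,0,0],[0,0,0],[0,0,0],[0,0,0],[0,0,0],[0,0,0]]}'
python3 -m pendant '{"dp":[[0,0,0],[0,0,0],[0,0,0],[0,0,0]],"rotation":[[0,0,0],[0,0,0],[0,0,0],[0,0,0]]}'
python3 - <<'E'
from h import *
c,o=snap('wrist','w6.png');s,_=snap('scene','s6.png');d,_=snap('side','d6.png')
cv2.imwrite('pics/m6.png',cv2.resize(c['pixels'][20:320,120:520,::-1],(800,600),interpolation=2))
E
```

```text
time: 7.55
tool_pos: [522.0, 306.0, 213.3]
tcp_rot: [-3.14, 0.003, -2.141]
contact_force: [0.1, 0.6, -3.6]
grip_width: 43.1
finger_force: 30.0
time: 8.55
tool_pos: [518.7, -41.9, 210.3]
tcp_rot: [3.139, -0.001, -2.145]
contact_force: [1.0, -0.5, -2.8]
grip_width: 43.7
finger_force: 30.0
time: 9.05
tool_pos: [520.1, -38.2, 211.5]
tcp_rot: [3.142, 0.0, -2.14]
contact_force: [0.5, 0.6, -3.0]
grip_width: 43.1
finger_force: 30.0
```

View pics/m6.png

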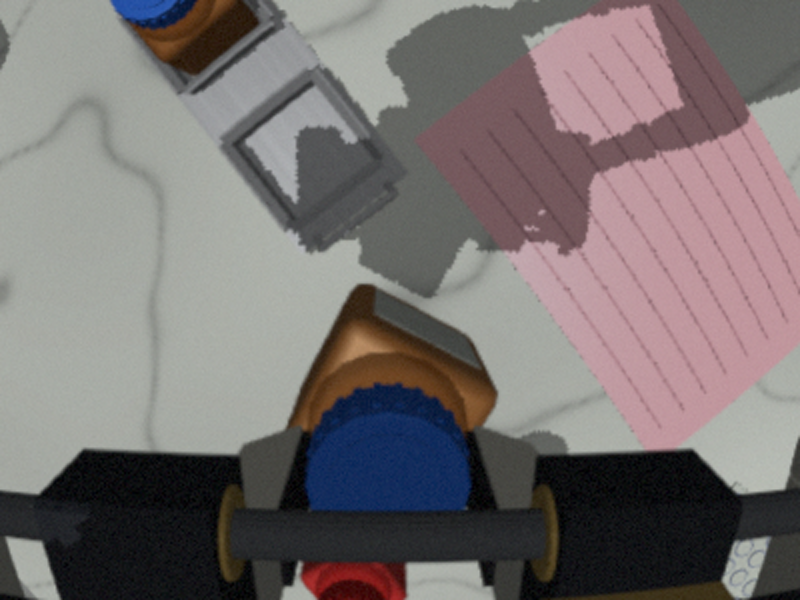

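The wrist view shows the empty pocket's rim at crop (222..403, 68..232), which is about pixels (231..321, 54..136), and the bottle hanging upright. Next I'll fit the rim in several views and overlay the fit.

```bash
cat > fit.py <<'E'
from h import *
from scipy.optimize import differential_evolution
w=load('w6.png');s=load('scene0.png');d=load('side0.png')
def G(c):
    g=cv2.GaussianBlur(cv2.cvtColor(c['pixels'],cv2.COLOR_RGB2GRAY).astype(np.float32),(0,0),.8);return np.hypot(cv2.Sobel(g,5,1,0),cv2.Sobel(g,5,0,1))
V=[(wproj,w,G(w),1.),(proj,s,G(s),1.)]
def sq(x,y,t,a,z,n=40):
    k=np.linspace(-1,1,n);e=np.ones(n);L=np.concatenate([np.stack(q,-1) for q in((k,-e),(e,k),(-k,e),(-e,-k))])*a
    c,si=np.cos(t),np.sin(t);return np.c_[x+c*L[:,0]-si*L[:,1],y+si*L[:,0]+c*L[:,1],np.full(4*n,z)]
def score(p,views=V):
    x,y,t,a=p;tot=0
    for pf,c,g,wt in views:
        for A,z in((a,31),(31,24)):
            q=pf(c,sq(x,y,t,A,z)).astype(np.float32);tot-=wt*np.minimum(cv2.remap(g,q[:,:1],q[:,1:],1),150).mean()
    return tot
E
python3 - <<'E'
from fit import *
P=[watz(w,120+a/2,20+b/2,31)[:2] for a,b in((315,68),(222,142),(297,232))];print(P,[np.degrees(np.arctan2(*(P[i+1]-P[i])[::-1]))%90 for i in(0,1)],[np.linalg.norm(P[i+1]-P[i]) for i in (0,1)],(P[0]+P[2])/2)
B=[(495,535),(-165,-125),(-.2,.25),(33,40)]
for v in(V,V[:1],V[1:]):
    r=differential_evolution(lambda p:score(p,v),B,seed=1,maxiter=120);print(r.x.round(3),r.fun)
    if v is V: best=r.x
x,y,t,a=best;im=[]
for pf,c,x0,y0 in((wproj,w,225,45),(proj,s,260,208)):
    W=110 if c is w else 64
    sc=400/W;H=int(300/sc);i0=cv2.resize(c['pixels'][y0:y0+H,x0:x0+W,::-1],(400,300),interpolation=2);i1=i0.copy()
    for A,z,col in((a,31,(0,255,0)),(31,24,(0,255,255)),(31,3,(0,0,255))):
        q=pf(c,sq(x,y,t,A,z));cv2.polylines(i1,[np.int32((q+.5-[x0,y0])*sc)],True,col,1)
    im.append(np.hstack([i0,i1]))
cv2.imwrite('pics/m7.png',np.vstack(im))
E
```

```text
[array([ 477.97207934, -181.97655566]), array([ 548.20671653, -176.74026038]), array([ 540.73981723, -105.45193806])] [np.float64(4.2637594672717976), np.float64(5.97948563417728)] [np.float64(70.4295609034387), np.float64(71.67830552795932)] [ 509.35594828 -143.71424686]
[ 5.12404e+02 -1.46156e+02  7.00000e-02  3.74010e+01] -335.44476318359375
[ 5.12249e+02 -1.46128e+02  6.70000e-02  3.75340e+01] -163.66012573242188
[ 5.13108e+02 -1.50913e+02  5.60000e-02  3.82750e+01] -193.83251953125
```

View pics/m7.png

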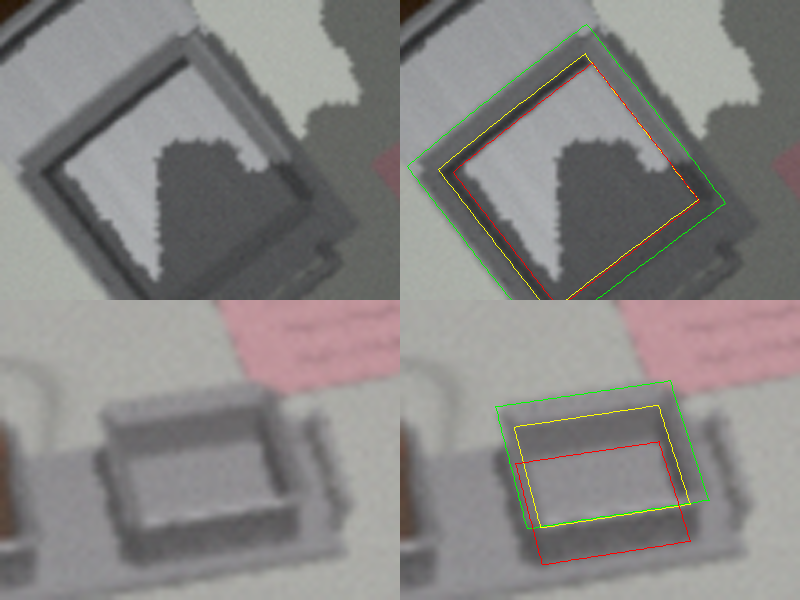

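```bash
python3 - <<'E'
from fit import *
P=[watz(w,225+a/3.636-.5,45+b/3.636-.5,24)[:2] for a,b in((187,57),(45,172),(315,195))];print(P,(P[1]+P[2])/2)
for i in(1,2): e=P[i]-P[0];print(np.linalg.norm(e),np.degrees(np.arctan2(e[1],e[0]))%90)
Q=[atz(s,260+a/6.25-.5,208+(b-300)/6.25-.5,31)[:2] for a,b in((103,408),(272,382),(297,500),(122,530))];Q=np.array(Q);print(Q,Q.mean(0))
Q=[atz(s,260+a/6.25-.5,208+(b-300)/6.25-.5,24)[:2] for a,b in((115,430),(262,405))];Q=np.array(Q);print(Q)
# bottle hanging: cap centre in w6 & scene/side6
w6=load('w6.png');print(w6['obs']['tool_pos'],w6['obs']['tcp_rot'],w6['obs']['joint_positions'])
# bottle shoulder edge label: pts in m6 crop
z0=211.5-61.7
L=[watz(w6,120+a/2,20+b/2,z0+68)[:2] for a,b in((378,290),(482,368))];e=L[1]-L[0];print('yaw',np.degrees(np.arctan2(e[1],e[0]))%90)
L=[watz(w6,120+a/2,20+b/2,z0+70)[:2] for a,b in((363,286),(291,428),(496,392))];print(L,[np.degrees(np.arctan2(*(L[i]-L[0])[::-1]))%90 for i in(1,2)],(L[1]+L[2])/2)
E
```

```text
[array([ 483.68731425, -178.01612963]), array([ 544.08445011, -172.89999186]), array([ 473.81937348, -115.75339737])] [ 508.9519118  -144.32669461]
60.61343816235015 4.841868340511654
63.03986107035297 9.00582850204124
[[ 478.8186509  -183.13013885]
 [ 473.30046327 -110.78371914]
 [ 546.24770186 -111.02639756]
 [ 552.71143249 -183.01507506]] [ 512.76956213 -146.98883265]
[[ 485.51030226 -179.05367358]
 [ 479.3604104  -115.9776673 ]]
[520.0903733  -38.24505201 211.5208388 ] [ 3.14153673e+00  2.13201496e-04 -2.13982654e+00] [-2.20582200e-01  3.24711054e-01  1.50980964e+00  2.27344192e-04
  1.30705173e+00 -2.79320392e+00]
yaw 20.21029591631499
[array([500.53665002, -81.45772067]), array([544.61651703, -55.91626058]), array([483.92309464, -31.55136679])] [np.float64(30.08954504920162), np.float64(18.412321686038695)] [514.26980584 -43.73381368]
```

```bash
python3 -m pendant '{"dp":[[0.015,-0.008,0],[0.04,-0.022,0],[0.07,-0.037,0],[0.087,-0.046,0],[0.0935,-0.05,0],[0.0935,-0.05,0.03],[0.0935,-0.05,0.06],[0.0935,-0.05,0.09]],"rotation":[[0,0,0.06],[0,0,0.15],[0,0,0.24],[0,0,0.3],[0,0,0.33],[0,0,0.33],[0,0,0.33],[0,0,0.33]]}'
python3 -m pendant '{"dp":[[0,0,0.01],[0,0,0.02],[0,0,0.02],[0,0,0.02]],"rotation":[[0,0,0],[0,0,0],[0,0,0],[0,0,0]]}'
python3 - <<'E'
from h import *
c,o=snap('wrist','w8.png');s,_=snap('scene','s8.png');d,_=snap('side','d8.png');print(o['tool_pos'],o['tcp_rot'],o['joint_positions'],o['contact_force'])
f=lambda p,x,y,w,h:cv2.resize(p['pixels'][y:y+h,x:x+w,::-1],(400,300),interpolation=2)
cv2.imwrite('pics/m8.png',np.vstack([np.hstack([f(s,252,190,84,63),f(d,290,200,84,63)]),np.hstack([f(c,240,60,160,120),f(c,240,120,160,120)])]))
E
```

```text
time: 10.2
tool_pos: [511.8, -144.3, 120.7]
tcp_rot: [-3.142, 0.001, -2.471]
contact_force: [0.2, 0.1, -2.5]
grip_width: 43.5
finger_force: 30.0
time: 10.7
tool_pos: [512.3, -145.1, 102.4]
tcp_rot: [-3.14, 0.001, -2.471]
contact_force: [0.3, -0.0, -3.0]
grip_width: 43.5
finger_force: 30.0
[ 512.2525489  -145.10219063  102.3728226 ] [-3.14016216e+00  8.70640227e-04 -2.47138285e+00] [-4.20101305e-01  4.49798286e-01  1.64141630e+00  1.27909959e-04
  1.04870714e+00 -2.66117051e+00] [ 0.27458795 -0.01470685 -2.97366889]
```

View pics/m8.png

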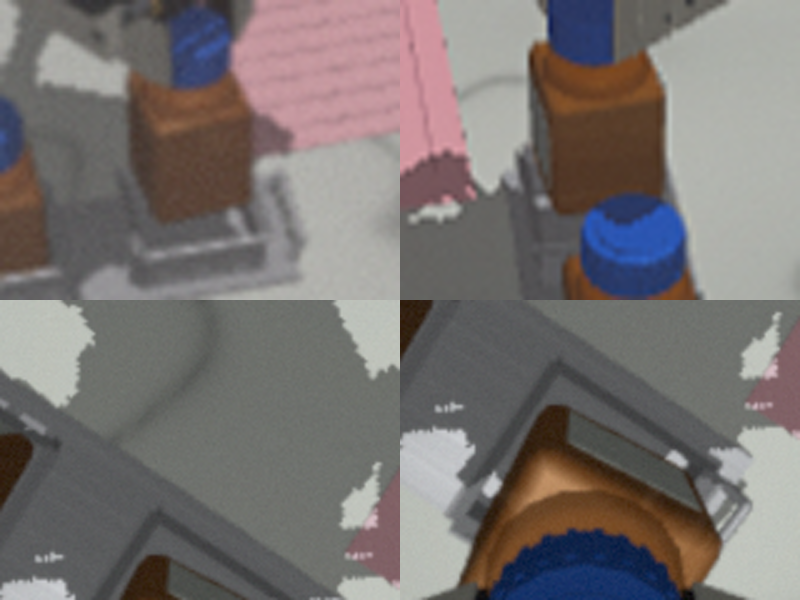

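The bottle hangs square over the pocket: the label edge is parallel to the rim, and the side crop shows the bottle between the walls. Descending.

```bash
python3 -m pendant '{"dp":[[0,0,0.006],[0,0,0.012],[0,0,0.016],[0,0,0.02],[0,0,0.02]],"rotation":[[0,0,0],[0,0,0],[0,0,0],[0,0,0],[0,0,0]]}'
python3 -m pendant '{"dp":[[0,0,0.004],[0,0,0.008],[0,0,0.012],[0,0,0.015],[0,0,0.015],[0,0,0.015]],"rotation":[[0,0,0],[0,0,0],[0,0,0],[0,0,0],[0,0,0],[0,0,0]]}'
python3 -c "
from h import *
o=get_obs();print(o['tool_pos'],o['moment'],o['contact_force'])"
```

```text
time: 11.48
tool_pos: [511.6, -144.8, 81.1]
tcp_rot: [3.141, -0.0, -2.471]
contact_force: [1.1, -0.1, -3.0]
grip_width: 43.2
finger_force: 30.0
time: 12.22
tool_pos: [511.6, -144.9, 66.5]
tcp_rot: [3.141, 0.0, -2.471]
contact_force: [0.7, -0.2, -2.9]
grip_width: 43.2
finger_force: 30.0
[ 511.61517458 -144.86915324   66.48248125] [ 0.05318675 -0.16829645 -0.01276154] [ 0.70691805 -0.15073576 -2.90865638]
```

```bash
python3 -m pendant '{"dp":[[0,0,0.001],[0,0,0.0018],[0,0,0.0025],[0,0,0.0025]],"rotation":[[0,0,0],[0,0,0],[0,0,0],[0,0,0]]}'
python3 -c "
from h import *
o=get_obs();print(o['tool_pos'],o['moment'],o['contact_force'])"
```

```text
time: 12.72
tool_pos: [512.2, -145.0, 64.5]
tcp_rot: [-3.141, 0.001, -2.471]
contact_force: [1.3, -0.7, 2.6]
grip_width: 43.1
finger_force: 30.0
[ 512.17896524 -145.01281275   64.53046957] [ 0.30070333 -0.21896402 -0.05986988] [ 1.29750436 -0.70419019  2.5992123 ]
```

```bash
python3 -m pendant '{"dp":[[0,0,0.0001],[0,0,0.0002],[0,0,0.0003],[0,0,0.0005],[0,0,0.0006],[0,0,0.0007],[0,0,0.0008],[0,0,0.0009]],"rotation":[[0,0,0.18],[0,0,0.36],[0,0,0.54],[0,0,0.72],[0,0,0.9],[0,0,1.08],[0,0,1.26],[0,0,1.44]]}'
python3 -c "
from h import *
o=get_obs();print(o['tool_pos'],o['moment'],o['joint_positions'][5])"
```

```text
time: 13.72
tool_pos: [511.6, -145.2, 63.5]
tcp_rot: [-3.141, 0.001, 2.366]
contact_force: [-2.0, -1.3, 2.9]
grip_width: 43.5
finger_force: 30.0
[ 511.5904519  -145.22594991   63.54591947] [-0.07571181  0.06388188  0.06975817] -1.2154623161975553
```

Turning smoothly, with the moment near thread friction (0.07 N m). I'll go on in smaller steps until the stop.

```bash
python3 -m pendant '{"dp":[[0,0,0.0001],[0,0,0.0002],[0,0,0.0003],[0,0,0.0003]],"rotation":[[0,0,0.15],[0,0,0.3],[0,0,0.45],[0,0,0.45]]}'
python3 -c "
from h import *
o=get_obs();print(o['tool_pos'],o['moment'],o['joint_positions'][5])"
python3 -m pendant '{"dp":[[0,0,0.0001],[0,0,0.0002],[0,0,0.0002]],"rotation":[[0,0,0.13],[0,0,0.26],[0,0,0.26]]}'
python3 -c "
from h import *
o=get_obs();print(o['tool_pos'],o['moment'],o['joint_positions'][5])"
```

```text
time: 14.22
tool_pos: [511.7, -145.3, 63.2]
tcp_rot: [3.141, 0.001, 1.923]
contact_force: [-0.6, -1.5, 3.4]
grip_width: 43.1
finger_force: 30.0
[ 511.74454022 -145.33213323   63.23177123] [-0.30017685  0.0210027   0.01925817] -0.7725480964521954
time: 14.6
tool_pos: [511.9, -145.2, 63.0]
tcp_rot: [3.141, 0.001, 1.666]
contact_force: [-0.7, -1.2, 4.7]
grip_width: 43.2
finger_force: 30.0
[ 511.91838135 -145.22689077   63.04046691] [-0.2753158   0.06873868 -0.08092446] -0.5149628979691996
```

```bash
cat > m.py <<'E'
from h import *
o=get_obs();print('M',o['moment'].round(3),'j6',round(o['joint_positions'][5],3),'tau6',o['tau'][5].round(3),'F',o['contact_force'].round(1),'z',o['tool_pos'][2].round(1))
E
python3 -m pendant '{"dp":[[0,0,0.0001],[0,0,0.0001]],"rotation":[[0,0,0.12],[0,0,0.2]]}' >/dev/null; python3 m.py
python3 -m pendant '{"dp":[[0,0,0.0001],[0,0,0.0001]],"rotation":[[0,0,0.12],[0,0,0.2]]}' >/dev/null; python3 m.py
python3 -m pendant '{"dp":[[0,0,0.0001],[0,0,0.0001]],"rotation":[[0,0,0.12],[0,0,0.2]]}' >/dev/null; python3 m.py
```

```text
M [-0.174  0.042  0.067] j6 -0.314 tau6 -0.625 F [-0.8 -0.4  4.8] z 62.9
M [-0.136  0.131  0.092] j6 -0.114 tau6 -0.617 F [-0.9  0.1  4.9] z 62.8
M [ 0.059 -0.497  1.001] j6 0.085 tau6 0.283 F [3.8 1.2 4.6] z 62.8
```

```bash
python3 -m pendant '{"dp":[[0,0,0],[0,0,0],[0,0,0]],"rotation":[[0,0,0],[0,0,0],[0,0,0]]}' >/dev/null; python3 m.py
python3 -m pendant '{"dp":[[0,0,0],[0,0,0],[0,0,0]],"rotation":[[0,0,0.06],[0,0,0.06],[0,0,0.06]]}'; python3 m.py
```

```text
M [-0.351 -0.949  0.913] j6 0.087 tau6 0.902 F [ 4.9 -1.8  5.1] z 62.8
time: 16.1
tool_pos: [512.8, -144.8, 62.8]
tcp_rot: [3.139, -0.001, 1.003]
contact_force: [6.3, 0.9, 5.0]
grip_width: 43.6
finger_force: 30.0
M [ 0.024 -0.961  0.787] j6 0.147 tau6 0.76 F [6.3 0.9 5. ] z 62.8
```

The stop is found: the moment plateaus at about 0.8–0.9 N m as the grip slips on the cap. Backing off a quarter turn, plus about 0.15 rad for half the bottle's rotational play in the pocket.

```bash
python3 -m pendant '{"dp":[[0,0,0],[0,0,0],[0,0,-0.0001],[0,0,-0.0002],[0,0,-0.0003],[0,0,-0.0004],[0,0,-0.0005],[0,0,-0.0006]],"rotation":[[0,0,-0.1],[0,0,-0.22],[0,0,-0.34],[0,0,-0.48],[0,0,-0.62],[0,0,-0.76],[0,0,-0.9],[0,0,-1.0]]}'; python3 m.py
python3 -m pendant '{"dp":[[0,0,-0.0001],[0,0,-0.0002],[0,0,-0.0003],[0,0,-0.0003],[0,0,-0.0004],[0,0,-0.0004],[0,0,-0.0004]],"rotation":[[0,0,-0.14],[0,0,-0.28],[0,0,-0.42],[0,0,-0.56],[0,0,-0.68],[0,0,-0.72],[0,0,-0.72]]}'; python3 m.py
python3 - <<'E'
from h import *
# bottle yaw now vs before: label edge lines from scene/side amber mask
for n in('scene','side'): snap(n,n[0]+'9.png')
def amber(c,x0,x1,y0,y1):
    p=c['pixels'].astype(int);m=(p[...,0]>p[...,2]+25)&(p[...,1]<p[...,0]*.75);m[:,:x0]=0;m[:,x1:]=0;m[:y0]=0;m[y1:]=0;y,x=np.nonzero(m);return x.min(),x.max(),y.min(),y.max(),len(x)
print(amber(load('s9.png'),268,325,190,255))
E
```

```text
time: 17.1
tool_pos: [510.8, -144.2, 63.1]
tcp_rot: [-3.141, -0.002, 2.005]
contact_force: [0.1, 0.7, 8.6]
grip_width: 43.6
finger_force: 30.0
M [ 0.133  0.028 -0.019] j6 -0.855 tau6 0.815 F [0.1 0.7 8.6] z 63.1
time: 17.98
tool_pos: [510.4, -144.6, 63.5]
tcp_rot: [3.141, -0.003, 2.722]
contact_force: [-1.7, -0.2, 8.8]
grip_width: 43.1
finger_force: 30.0
M [-0.019  0.234  0.062] j6 -1.572 tau6 -0.123 F [-1.7 -0.2  8.8] z 63.5
(np.int64(268), np.int64(324), np.int64(190), np.int64(250), 1877)
```

```bash
python3 -m pendant '{"dp":[[0,0,0],[0,0,0],[0,0,0],[0,0,0]],"rotation":[[0,0,0],[0,0,0],[0,0,0],[0,0,0]]}'; python3 m.py; python3 -c "
from plant import workorder
print(workorder.close_job())"
```

```text
time: 18.58
tool_pos: [510.4, -144.6, 63.5]
tcp_rot: [3.141, -0.003, 2.722]
contact_force: [-1.2, 0.1, 9.3]
grip_width: 43.4
finger_force: 30.0
M [-0.041  0.222  0.054] j6 -1.572 tau6 0.053 F [-1.2  0.1  9.3] z 63.5
the job is handed in; nothing more can be done
None
```

I handed the job in at about 18.6 s, with the bottle down in its pocket, its cap screwed to the stop and backed off about a quarter turn (from wrist rotation; up to 0.17 rad uncertain from the bottle's play in the pocket), still gripped at 30 N; no verdict came back.

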